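# Slide the clipboard out over the edge of the desk riser

### The job

Gently push the clipboard along the desk riser, away from its steel clip, until 5 cm of its plain end sticks out over the riser's edge, squared up to that edge and still fully on the riser at both sides, so the courier can take it by the free end. Only push or slide it with the fingertips: do not pinch, tip or lift it, and leave the mug, the tape roll and the stamp where they are.

Things in the scene. Friction and masses are not known exactly. Their poses are not given: they have to be found in the camera images.
- riser: Grey desk riser (low shelf) fixed on the desk, 280 mm (its x) by 500 mm (its y) by 70 mm high. Origin: centre of its footprint at desk height; z up; its flat top is 70 mm above the origin. The end face at its +y end is the edge that the clipboard must overhang.
- riser_edge (a point): Middle of the top edge at the riser's +y end (250 mm from the riser's centre), at the height of its top; axes as the riser's: +y points straight out over the edge.
- clipboard: Loose brown hardboard clipboard with white paper, lying flat on the riser: 150 mm (its x) by 220 mm (its y) by 4 mm thick, about 0.25 kg (varies 0.7 to 1.4 times). Origin: centre of its underside; z up. It starts turned up to 0.35 rad against the riser, its plain end wholly on the riser and nearer to the riser's +y edge.
- clipboard_lead (a point): Middle of the clipboard's plain end (its +y end), on the underside; 110 mm from its centre. This end must overhang the riser's edge by 50 mm.
- clipboard_clip (a point): Middle of the outer face of the steel clip, at the clipboard's -y end, 110 mm from its centre, 8 mm above its underside. The clip is a bar 120 mm long (along x), 26 mm deep, its outer face flush with the board's end, from 4 to 14 mm above the underside (a thin tab on it reaches 16 mm): a firm vertical face to push on.
- stamp: Loose hand stamp with a wooden knob, 42 by 34 by 60 mm high, standing on the riser near its -y end. Origin: centre of its underside. Bystander.
- tape_roll: Loose roll of brown packing tape, 84 mm across and 45 mm high, lying on the riser near its -y end. Origin: centre of its underside. Bystander.
- mug: Loose white mug, 80 mm across and 90 mm high, standing on the desk beyond the riser's +y end. Origin: centre of its underside. Bystander.

How it is judged:
By the outcome, as a careful person would: the job done as asked, in the order asked, and still so for the second after the job is handed in, with the robot touching nothing.
It also fails if it takes over 45 s, if anything falls off the work surface, if the arm or the gripper's body presses on something with over 40 N, if the wrist force passes 120 N, or if a joint passes its speed limit or range.

### The arm

A 7-joint arm with a two-finger parallel gripper is mounted at the origin on the work surface. World frame = base frame: x ahead of the robot, y to its left, z up, the work surface at z = 0. Lengths are in mm, angles in rad, forces in N, time in s.
With the tool pointing down it reaches from about 425 to 875 mm from the base axis. Payload 8.4 kg.
Tool frame: the origin (TCP) lies midway between the tips of the shut fingers; the grasp point (between the pads) lies 19 mm behind it; z points along the fingers, y is the line along which they close (so a half turn about z gives the same grasp; the last joint's range is limited). The gripper opens to 85 mm and grips with 20 to 120 N. Pads are 22 mm wide; open, the fingers measure 114 mm over their backs; the gripper's body (76 mm by 85 mm) begins 54 mm behind the grasp point. The pads swing forward as they close: fully open they stand 13 mm farther back than shut.
Start: joints at [-1.352, 0.333, 0.04, 1.465, -0.013, 1.343, -0.059], TCP at [203.111, 617.422, 231.308] pointing down, gripper open.
Joint ranges: [-2.58, 2.58], [-0.38, 2.09], [-1.3, 1.39], [0.25, 2.4], [-1.5, 4.64], [0.08, 2.09], [-2.65, 2.65]. Speed limits (rad/s): [2.22, 2.22, 2.79, 2.79, 3.14, 3.14, 3.14].

### API

Orientations are given as a rotation vector (axis times angle).
In Python, from cell import r, set_gripper, solve_ik, telemetry, capture, close_job gives the robot as it stands. Calls block until the motion is done:
- r.goto(position, orientation): joint-space move of the TCP to a pose.
- r.movel(position, attitude=None, vel=150, f_stop=None): straight line of the TCP; attitude=None keeps the orientation; vel is the mean speed in mm/s. With f_stop (N) it stops when the force on the tool has changed by that much, and returns True; else False.
- r.move_j(angles): joint-space move.
- set_gripper(opening): opening from 0.0 (shut) to 1.0 (fully open); the grip force is fixed at half the most; returns when the fingers have stopped.
- r.pause(seconds).
- solve_ik(position, orientation): joint angles nearest the present ones, or None.
- telemetry.state(): the state.
- capture(name): name is "scene" or "top" or "wrist"; returns a dict with "image" (384x512x3 uint8, blue, green, red), "fx", "fy", "cx", "cy" (pixels), "extrinsics" (4x4, takes a point from camera to world coordinates). Camera axes: x right, y down, z forward; pixel columns grow to the right and rows downward; lengths in mm; the calibration is good to about 2 mm. A picture is of the moment at which its call begins. There is no depth.
A pose or a line that the arm cannot do raises r.MotionError and nothing moves.
- close_job(): hands the job in; it is judged then, once.
The state is a dict: "clock": time; "qpos": joint angles; "joint_velocities": joint speeds; "joint_efforts": joint torques, N m; "position": TCP position; "ee_rot": TCP orientation; "wrist_force": force on the tool from outside, world axes, zero at the start; "moment": the same for the moment, N m; "opening": opening from 0.0 (shut) to 1.0 (fully open); "finger_force": force on a finger pad.
Only numpy, scipy, OpenCV 4.12 (cv2) and the standard library are available. Lean on these libraries where they do the work, as an engineer would, in place of code of your own. Each camera call takes 0.05 s, during which the arm holds its last target. There are 200 camera calls.

## Working session

There is one attempt and no reset: what is moved stays moved. The work goes in short steps, each a Python script; the robot and the scene stay as the last script left them, time stands still between calls to the robot, and variables do not carry over. Pictures are saved under pics/ and viewed, at most 10 in all, crops included, and the job is handed in when it is done.

```bash
mkdir -p pics; ls; python3 - <<'E'
from cell import *
import cv2,numpy as np
for n in("top","scene"):
    c=capture(n);cv2.imwrite(f"pics/{n}0.png",c["image"]);np.save(f"pics/{n}0.npy",c["extrinsics"])
    print(n,c["fx"],c["fy"],c["cx"],c["cy"],np.round(c["extrinsics"],3).tolist())
s=telemetry.state();print(s["clock"],s["ee_rot"],s["wrist_force"])
E
```

```text
pics
top 386.51821711835294 386.51821711835294 253.9883666178707 197.0123522658471 [[-0.024, -0.994, 0.105, 489.701], [-1.0, 0.025, 0.008, 92.172], [-0.011, -0.105, -0.994, 1036.905], [0.0, 0.0, 0.0, 1.0]]
scene 400.7872625223169 400.7872625223169 255.95778009429765 193.3391391378761 [[0.784, 0.536, -0.313, 975.426], [0.621, -0.666, 0.413, -375.569], [0.013, -0.518, -0.855, 1090.593], [0.0, 0.0, 0.0, 1.0]]
0.1 [-4.97100179e-01 -3.10189297e+00  2.31928600e-03] [ 0.95500988 -0.41773048 -1.03675854]
```

View pics/top0.png

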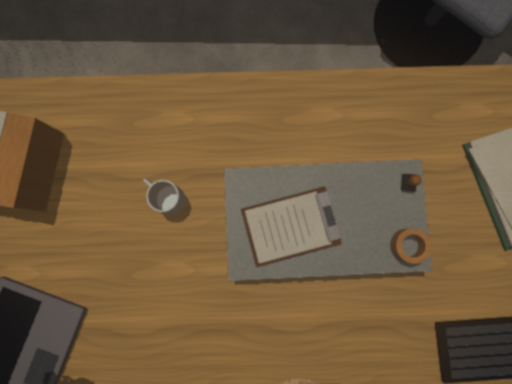

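View pics/scene0.png

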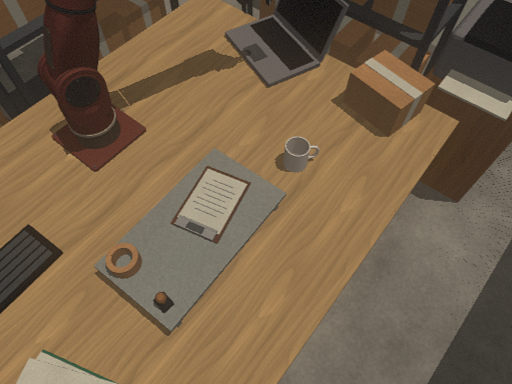

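The top view shows the riser with corners at about (225,168), (422,160), (428,272) and (232,280). The clipboard's corners are at about (243,207), (324,188), (340,242) and (258,265), with its clip on the right. The riser's +y edge is on the left, towards the mug at (163,197). The tape (411,246) and the stamp (411,182) stand behind the clip.

```bash
cat > h.py <<'E'
from cell import *
import cv2,numpy as np
def ray(c,px,z):
    px=np.asarray(px,float).reshape(-1,2);E=c["extrinsics"]
    d=np.c_[(px[:,0]-c["cx"])/c["fx"],(px[:,1]-c["cy"])/c["fy"],np.ones(len(px))]@E[:3,:3].T
    return (E[:3,3]+d*((z-E[2,3])/d[:,2])[:,None])[:,:2]
def big(m):
    cs,_=cv2.findContours(m,cv2.RETR_EXTERNAL,cv2.CHAIN_APPROX_NONE)
    return max(cs,key=cv2.contourArea)
def rect(p):
    (c,s,a)=cv2.minAreaRect(p.astype(np.float32)); a=np.radians(a)
    s=list(s)
    if s[0]>s[1]: s=s[::-1]; a+=np.pi/2       # long axis is y
    a=(a+np.pi/2)%np.pi-np.pi/2
    return np.array(c),s,a                     # a = yaw (x axis dir)
def measure(c,dbg=None):
    im=c["image"]; hsv=cv2.cvtColor(im,cv2.COLOR_BGR2HSV)
    g=((hsv[...,1]<45)&(hsv[...,2]>72)).astype(np.uint8)*255
    roi=np.zeros_like(g); roi[145:295,205:450]=255; g&=roi
    g=cv2.morphologyEx(g,cv2.MORPH_OPEN,np.ones((3,3)))
    k=big(g); R=rect(ray(c,k,70))
    brown=((hsv[...,1]>60)|(hsv[...,2]>135)).astype(np.uint8)*255
    m=np.zeros_like(g); cv2.drawContours(m,[cv2.convexHull(k)],-1,255,-1); 
    m=cv2.erode(m,np.ones((7,7)))&brown
    m[:,360:]=0
    m=cv2.morphologyEx(m,cv2.MORPH_CLOSE,np.ones((5,5)))
    q=big(m); C=rect(ray(c,q,74))
    if dbg:
        o=cv2.resize(im,None,fx=3,fy=3)
        for kk,col in((k,(0,255,0)),(q,(0,0,255))): cv2.drawContours(o,[kk*3+1],-1,col,1)
        cv2.imwrite(dbg,o[420:900,600:1320])
    return R,C
def rel(R,C):
    u=np.array([[np.cos(R[2]),np.sin(R[2])],[-np.sin(R[2]),np.cos(R[2])]])
    return u@(C[0]-R[0]),C[2]-R[2]
E
python3 - <<'E'
from h import *
c=capture("top");R,C=measure(c,"pics/m1.png");print(R,C,rel(R,C))
E
```

```text
(array([531.96252441, -77.51777649]), [273.97564697265625, 494.3328552246094], np.float64(0.024674863692829563)) (array([516.51629639,  11.34524536]), [150.87274169921875, 221.0059356689453], np.float64(0.24231217257568538)) (array([-13.2490656 ,  89.21706604]), np.float64(0.21763730888285582))
```

View pics/m1.png

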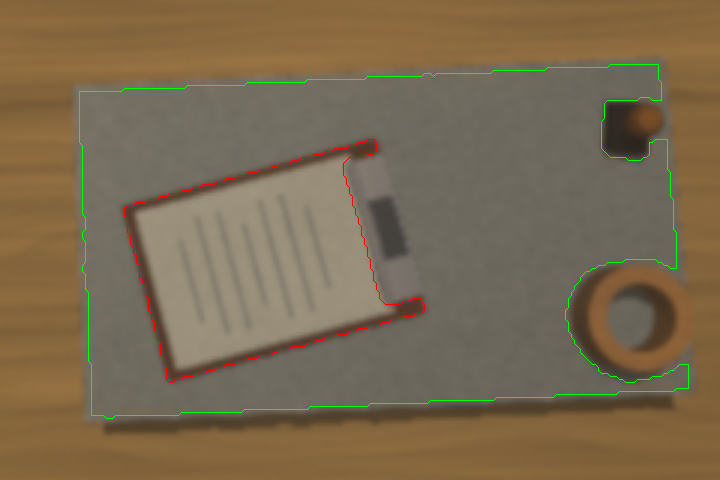

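The masks fit: the board measures 151x221 and the riser 274x494, the latter evenly inset by about 1 px. Relative to the riser, the board sits at x -13, y 89 and yaw 0.218. I'll push the clip face with both fingertips, opened along the clip, on a gentle arc and stop short to check. First I'll approach and touch the riser to get the tip height.

```bash
cat >> h.py <<'E'
from scipy.spatial.transform import Rotation as Ro
R0=np.array([531.96,-77.52]); A0=0.0247
def r2w(p,yaw):  # riser-relative -> world
    c,s=np.cos(A0),np.sin(A0); return R0+np.array([[c,-s],[s,c]])@np.asarray(p,float),yaw+A0
def tool(p,yaw,z,gap,side=0):   # board pose (riser frame) -> TCP behind its clip face
    w,a=r2w(p,yaw); d=-110-gap
    xy=w+d*np.array([-np.sin(a),np.cos(a)])+side*np.array([np.cos(a),np.sin(a)])
    return [*xy,z],(Ro.from_euler('z',a+np.pi/2)*Ro.from_euler('x',np.pi)).as_rotvec()
E
python3 - <<'E'
from h import *
B=([-13.25,89.2],.2176)
for t in (tool(*B,200,35),tool(*B,75,35),tool([-24,190],0,75,11)):print(t,solve_ik(*t))
r.goto(*tool(*B,200,35)); set_gripper(.7)
p,o=tool(*B,95,35); r.movel(p,o)
f=r.movel([*p[:2],62],vel=20,f_stop=3)
s=telemetry.state();print(f,s["position"],s["wrist_force"],s["opening"],s["clock"])
z=s["position"][2]+3.5; r.movel([*s["position"][:2],z],vel=30)
c=capture("wrist");cv2.imwrite("pics/w1.png",c["image"])
c=capture("scene");cv2.imwrite("pics/s1.png",cv2.resize(c["image"][130:340,80:310],None,fx=2.5,fy=2.5))
s=telemetry.state();print(s["position"],s["wrist_force"])
E
```

```text
([np.float64(551.3017562591248), np.float64(-129.4388104190873), 200], array([1.93668922e+00, 2.47362876e+00, 1.51466077e-16])) [-0.76276896  0.3062064   1.10793818  1.75529887 -0.28737366  1.25850891
  0.65872516]
([np.float64(551.3017562591248), np.float64(-129.4388104190873), 75], array([1.93668922e+00, 2.47362876e+00, 1.51466077e-16])) [-0.62335621  0.44241985  0.95983389  1.88324217 -0.4203768   1.03386855
  0.7552384 ]
([np.float64(506.26319399857607), np.float64(-9.133786759865231), 75], array([2.19383796e+00, 2.24870617e+00, 1.37693540e-16])) [-0.80291808  0.24212164  0.82696771  2.02056353 -0.21610302  0.9663883
  0.15809639]
True [ 551.30918387 -129.41083536   65.15533362] [-1.55194479  0.74240616  5.91245483] 0.6984206327587603 5.625
[ 551.2570103  -129.32652041   68.57628975] [-0.59693062 -0.43271026  0.15655164]
```

View pics/w1.png

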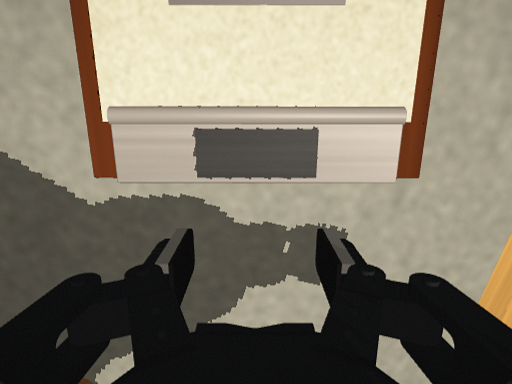

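View pics/s1.png

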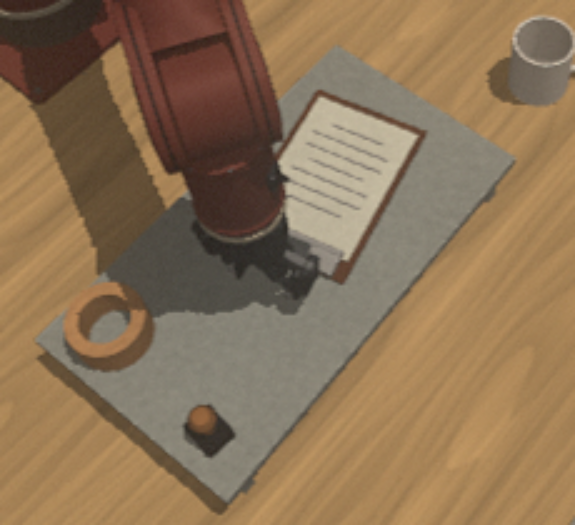

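The fingertips are centred on the clip and square to it: the clip face is at row 181, the board spans columns 95–418, and the fingers sit at 185 and 320. They are 3.5 mm above the riser, and the tape and stamp are clear. Next is the arc push, stopping about 15 mm short, then a look.

```bash
cat > push.py <<'E'
from h import *
def push(p,yaw,dist,yaw_end,z,n=6,vel=35):
    p=np.array(p,float); r.movel(*tool(p,yaw,z,15),vel=60); r.movel(*tool(p,yaw,z,11.5),vel=20)
    F=[]
    for i in range(n):
        y1=yaw+(yaw_end-yaw)/(n-i); m=(yaw+y1)/2
        p=p+dist/n*np.array([-np.sin(m),np.cos(m)]); yaw=y1
        r.movel(*tool(p,yaw,z,11),vel=vel); F.append(np.round(telemetry.state()["wrist_force"],1).tolist())
    print("expect",p,yaw,F); return p,yaw
E
python3 - <<'E'
from push import *
p,y=push([-13.25,89.2],.2176,86,0,68.6)
c=capture("wrist");cv2.imwrite("pics/w2.png",c["image"])
r.movel(*tool(p,y,68.6,35),vel=100); r.movel(*tool(p,y,200,60),vel=200)
r.movel(*tool(p,y,230,200),vel=250)
c=capture("top");cv2.imwrite("pics/t2.png",cv2.resize(c["image"][130:300,190:450],None,fx=3,fy=3))
np.save("pics/t2.npy",c["image"])
print(telemetry.state()["clock"]);R,C=measure(c); print(R,C,rel(R,C))
E
```

```text
expect [-22.57044882 174.52760119] 0.0 [[0.5, 0.3, 0.6], [0.3, 0.1, -1.0], [0.5, 0.0, -0.6], [0.2, -0.4, -0.4], [0.4, 0.6, -0.1], [1.0, -0.6, 0.0]]
12.3167
(array([531.93328857, -77.69262695]), [274.17779541015625, 492.47698974609375], np.float64(0.024403841278832772)) (array([506.23468018,  74.68989563]), [150.96202087402344, 172.6361541748047], np.float64(0.022626855363856002)) (array([-21.97260661, 152.96423184]), np.float64(-0.0017769859149767697))
```

View pics/t2.png

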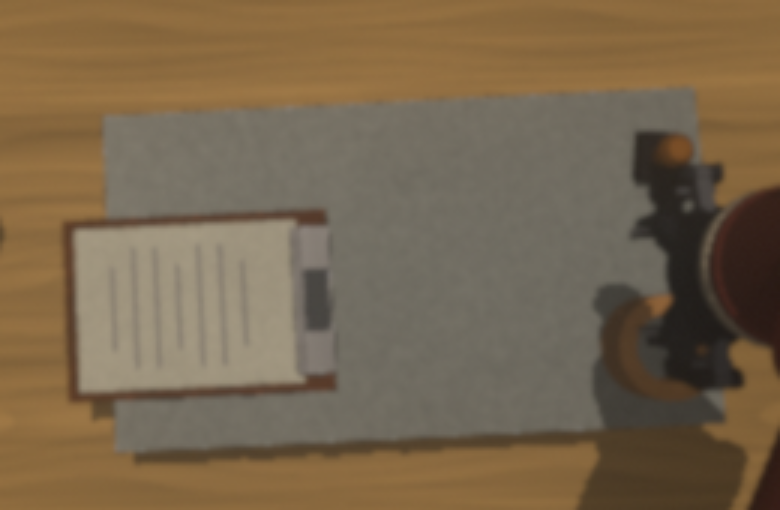

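The board is now squared up (yaw -0.002 rad), with its lead edge overhanging at columns 65–75 of the crop. The tape and stamp are unmoved. I'll measure the overhang at sub-pixel level from this image, using the lead edge, the rear edge and the riser edge.

```bash
cat > ov.py <<'E'
from h import *
def edge(ch,rows,c0,c1,sign):
    out=[]
    for y in rows:
        g=sign*np.gradient(cv2.GaussianBlur(ch,(1,5),0)[y].astype(float))[c0:c1]; k=int(np.argmax(g))
        if 0<k<len(g)-1:
            a,b,d=g[k-1:k+2]; out.append((c0+k+.5*(a-d)/(a-2*b+d+1e-9),y))
    return np.array(out)
def frame(c,px,z):
    w=ray(c,px,z)-R0; q=w@np.array([[np.cos(A0),-np.sin(A0)],[np.sin(A0),np.cos(A0)]])
    m=np.median(q[:,1]); q=q[abs(q[:,1]-m)<6]; s,i=np.polyfit(q[:,0],q[:,1],1)
    return np.round([q[:,1].mean(),s,q[:,1].std(),len(q)],4)
def overhang(c,lead=(204,222),rear=(290,310)):
    h=cv2.cvtColor(c["image"],cv2.COLOR_BGR2HSV); S,V=h[...,1],h[...,2]
    print("riser edge y (nominal 250)",frame(c,edge(S,[*range(173,197),*range(269,277)],218,236,-1),70))
    print("lead y",frame(c,edge(V,range(210,257),*lead,-1),74))
    print("rear y (brown corners)",frame(c,edge(S,[201,202,203,257,258],*rear,-1),74))
E
python3 - <<'E'
from ov import *
c=capture("top"); overhang(c)
# side edges check of riser in x
h=cv2.cvtColor(c["image"],cv2.COLOR_BGR2HSV)
E
```

```text
riser edge y (nominal 250) [2.494806e+02 7.000000e-04 2.150000e-01 3.200000e+01]
lead y [2.859694e+02 5.000000e-04 2.788000e-01 4.700000e+01]
rear y (brown corners) [ 6.70049e+01 -1.10000e-03  7.99000e-02  5.00000e+00]
```

The overhang is about 36.9 mm: the lead edge gives 36.5 and the rear edge plus 220 gives 37.5. The board is square to within 0.001 rad. I'll push about 13 mm more from the same tool reference, then check.

```bash
python3 - <<'E'
from push import *
from ov import overhang
p=np.array([-22.57,174.53])
r.movel(*tool(p,0,200,60),vel=250); r.movel(*tool(p,0,90,35),vel=200); r.movel(*tool(p,0,68.6,30),vel=60)
p,y=push(p,0,13.1,0,68.6,n=1,vel=20)
r.movel(*tool(p,y,68.6,35),vel=100); r.movel(*tool(p,y,200,60),vel=200); r.movel(*tool(p,y,230,200),vel=250)
c=capture("top");cv2.imwrite("pics/t3.png",cv2.resize(c["image"][130:300,130:390],None,fx=3,fy=3))
overhang(c,(198,216),(284,304)); print(telemetry.state()["clock"])
E
```

```text
expect [-22.57 187.63] 0.0 [[0.5, -0.2, -0.0]]
riser edge y (nominal 250) [2.49479e+02 5.00000e-04 2.20500e-01 3.20000e+01]
lead y [2.984346e+02 3.100000e-03 2.633000e-01 4.700000e+01]
rear y (brown corners) [7.94022e+01 1.80000e-03 1.23900e-01 5.00000e+00]
17.8667
```

View pics/t3.png

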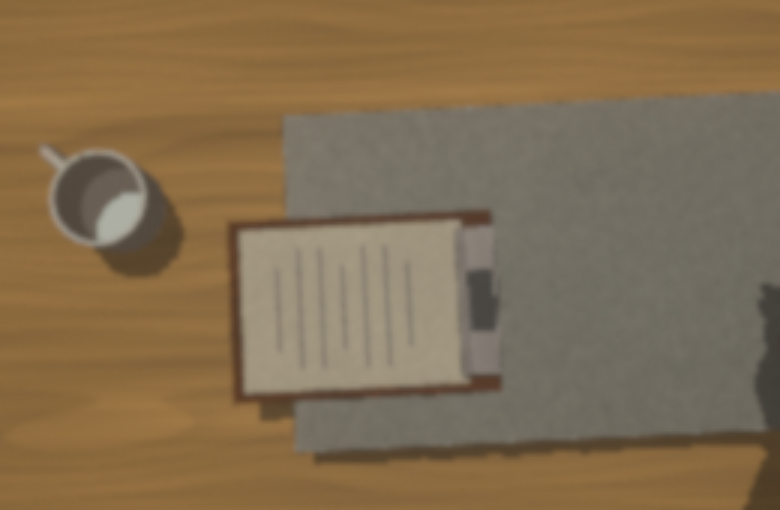

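The overhang now reads 49.0 mm from the lead edge and 49.9 mm from the rear edge. The board is within 0.003 rad of square and well inside both sides, the mug is untouched, and the arm is clear. I'm handing in.

```bash
python3 -c "
from cell import *
print(close_job())"
```

```text
the job is handed in; nothing more can be done
None
```

The job is handed in: the clipboard's plain end overhangs the riser by about 49.5 mm by camera, square to the edge and on the riser at both sides, with the mug, tape roll and stamp never touched, at about 18 s on the robot's clock.

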